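# Put the microscope lens away in the instrument drawer

## Robot

A 6-joint arm with a two-finger parallel gripper is mounted at the origin on the work surface. World frame = base frame: x ahead of the robot, y to its left, z up, the work surface at z = 0. Lengths are in m, angles in degrees, forces in N, time in s.
With the tool pointing down it reaches from about 0.35 to 0.875 m from the base axis. Payload 4.2 kg.
Tool frame: the origin (TCP) lies between the finger pads, 19 mm behind the fingertips; this is the grasp point; z points along the fingers, y is the line along which they close (so a half turn about z gives the same grasp; the last joint's range is limited). The gripper opens to 87 mm and grips with 3 to 60 N. Pads are 19 mm wide; open, the fingers measure 117 mm over their backs; the gripper's body (75 mm by 190 mm) begins 51 mm behind the grasp point.
Start: joints at [82.197, 22.042, 0.453, 0, -68.411, -14.817], TCP at [0.24, 0.577, 0.241] pointing down, gripper open.
Joint ranges: [-179.83, 179.83], [-69.29, 118.12], [-61.27, 80.66], [-181.25, 117.63], [-171.15, -9.14], [-177.46, 177.46]. Speed limits (degrees/s): [159.86, 159.86, 180, 180, 180, 180].

## Interface

Orientations are given as a 3x3 rotation matrix whose columns are the frame's x, y, z axes.
In Python, from station import * gives the robot as it stands.
- The arm moves only by the tool move_arm, never from a script. Its argument "targets" is text: rows parted by semicolons, each of 4 numbers parted by spaces: the shift along the world's x, y, z in units of 25 mm (1.0 is 25 mm), then the turn about the world's z in units of 5 degrees (1.0 is 5 degrees). In form: tx ty tz spin; .... A call has 1 to 10 rows; each row shifts and turns the commanded pose from where the row before left it; what a row does not reach is not made up. A row lasts 1/12 s, in which the tool goes at most 41.7 mm and 7.16 degrees, less where a joint would pass 70% of its speed; a pose out of reach is approached as far as the arm can. A call is refused whole if a number of a shift passes 1 or a number of a turn 1, either way. A call with a gripper value outside its range is refused whole. "gripper" is the finger opening in mm, from 0 to 87, set as the call begins (left out, the last holds). The fingers move at their own pace and stop on an object; the grip force is fixed at half the most. Time passes only in rows, so rows that do not move let the fingers close. It gives the time, the measured TCP pose, the force, the opening and the grip force at its end, in the units of the state.
- sense(): the state, without advancing time (a new reading comes with each control period).
- capture(name): name is "scene" or "top" or "wrist"; returns a dict with "image" (480x640x3 uint8, blue, green, red), "fx", "fy", "cx", "cy" (pixels), "D" ([k1, k2, p1, p2, k3] as OpenCV has them; the pictures are not rectified), "world_from_camera" (4x4, takes a point from camera to world coordinates); the wrist camera has in their place "hand_eye" (4x4, takes a point from camera to tool coordinates, whose origin is the TCP and whose axes are the flange's). Camera axes: x right, y up, looking along -z (the intrinsics and any distortion apply to the point x, -y, -z); pixel columns grow to the right and rows downward; lengths in m; the calibration is good to about 2 mm. A picture is of the moment at which its call begins: read the wrist's pose just before it. There is no depth.
- finish_job(): hands the job in; it is judged then, once.
The state is a dict: "time_s": time; "joints": joint angles; "joint_velocities": joint speeds; "effort": joint torques, N m; "tcp_pos": TCP position; "ee_rot": TCP orientation; "wrist_force": force on the tool from outside, world axes, zero at the start; "moment": the same for the moment, N m; "gripper_width": opening from 0.0 (shut) to 1.0 (fully open); "gripper_force": force on a finger pad.
Only numpy, scipy, OpenCV 4.12 (cv2) and the standard library are available. Lean on these libraries where they do the work, as an engineer would, in place of code of your own. Each camera call takes 0.05 s, during which the arm holds its last target. There are 200 camera calls.

## Task

Put the black microscope lens lying on the mat away: pull the cabinet's top drawer well open by its handle, stand the lens upright in the empty blue tray inside, and push the drawer fully shut. Set the lens down rather than dropping it, shut the drawer gently so that both lenses stay standing, and do not knock the white supply unit that hangs over the drawer or shift the other things on the bench.

Things in the scene. Friction and masses are not known exactly. Their poses are not given: they have to be found in the camera images.
- cabinet: low grey steel cabinet, 250 deep x 240 wide x 118 high, with a locked shallow drawer below (fixed) and the working drawer above. Origin at bench height under the middle of its front plane (the shut drawers' front face); x points from front to back, y to the left as seen from the robot. Its place and turn vary; the drawer opens along the cabinet's -x
- drawer (a joint): opening of the top drawer in m: 0 shut (its start), 0.175 at its stop; friction 1.5 N plus light damping, stays where left. Its front is 12 thick, from z = 47 to 113; its floor is at z = 53, side walls 30 high, divider behind the trays 22 high. Open about 150 or more to bring the trays clear of the supply unit overhead for an upright gripper
- handle (a point): grip point of the top drawer's aluminium bow handle: 52 wide over its two legs (along y), 12 high, standing 40 off the drawer front; grip it across the legs' outer sides. The point is midway between the legs, 30 off the front, at z = 90; axes as the cabinet's. The supply unit stands over it: tilt the tool 28 to 45 degrees, fingers down and towards the cabinet; steeper once it is pulled out
- supply: white supply unit with a dark front panel, 262 deep x 210 wide x 108 high, fixed on the cabinet. Origin at the middle of its front, at z = 118; axes as the cabinet's; housing starts at z = 126 (on feet). Its front hangs 12 past the shut drawer's front, so a tool pointing straight down at the handle hits it
- lens: the lens to put away: black round barrel with two yellow rings, 50 diameter, 36 high, with a 42 diameter 6 high steel thread ring and blue glass on top (42 high in all), about 160 g. Origin at the centre of its underside, z up. It stands upright on the mat, which is 3 thick
- spare_lens: another lens, bright aluminium with dark rings, 44 diameter, 36 high, standing in the other tray in the drawer; origin at the centre of its underside. It must stay standing there
- tray_free: the empty blue tray, loose in the front half of the top drawer, 51 left or right of its middle, its centre 62 behind the front face; seen when the drawer is open. 95 x 95, 16 high, walls and floor 2 thick; origin at the centre of its underside, at z = 53. No more than 2 of play in its place
- tray_used: the same tray with the spare lens in it, beside the empty one; origin as above
- screwdriver: bystander: red screwdriver, 160 long, lying on the mat to the right of the lens; origin under its middle
- nozzle: bystander: steel nozzle in a white foot, 32 diameter, 50 high, standing on the far part of the mat
- mould: bystander: steel mould block, 100 x 70 x 40 high, 1.8 kg, behind the mat
- pen: bystander: blue pen, 140 long, 10 thick, lying at the left, nearer the robot than the drawer
- spanner: bystander: flat spanner, 150 long, at the left of the bench
- bin: bystander: open orange bin, 120 x 90 x 50 high, at the left of the bench

How it is judged (in metres and radians):
On the way, in this order (a step that is already met when the one before it is completed fails the run):
1. the top drawer is pulled well open (at least 100 mm) (value of joint drawer above 0.1 m), for 0.2 s.
2. with the drawer open, the lens stands released in the empty tray (value of joint drawer above 0.05 m and horizontal distance between lens and tray_free below 0.034 m and z of lens in the frame of tray_free between -0.002 and 0.006 m and angle between lens's own z axis and vertical below 0.12 rad and contact force between the fingers and lens below 0.05 N), for 0.2 s.
At the end, for the whole second after the job is handed in: The top drawer is shut to within 4 mm; the black lens stands upright (within 7 degrees) and at rest on the floor of the formerly empty tray, inside its walls; the spare lens still stands upright in its own tray (value of joint drawer below 0.004 m and horizontal distance between lens and tray_free below 0.034 m and z of lens in the frame of tray_free between -0.002 and 0.006 m and angle between each of lens, spare_lens's own z axis and vertical below 0.12 rad and linear speed of lens below 0.02 m/s and horizontal distance between spare_lens and tray_used below 0.037 m and z of spare_lens in the frame of tray_used below 0.006 m); the robot touches nothing.
It fails at once if the robot knocks the supply unit (over 10 N) (contact force between any of the arm, the fingers and supply above 10 N).
It fails at once if the lens is dropped, or flung by the drawer (faster than 0.6 m/s while not held) (linear speed of lens above 0.6 m/s and contact force between the fingers and lens below 0.05 N).
It fails at once if the drawer is slammed (closing faster than 0.4 m/s) (velocity of joint drawer below -0.4 m/s).
It fails at once if a lens is tipped over (angle between lens's own z axis and vertical above 1 rad or angle between spare_lens's own z axis and vertical above 0.6 rad).
It fails at once if another thing on the bench is shifted by more than 30 mm (distance of any of screwdriver, nozzle, mould, pen, spanner, bin from where it was at the start of the episode above 0.03 m).
It also fails if it takes over 61 s, if anything falls off the work surface, if the arm or the gripper's body presses on something with over 40 N, if the wrist force passes 120 N, or if a joint passes its speed limit or range.

## Working session

There is one attempt and no reset: what is moved stays moved. The work goes in short steps, Python scripts to look and compute and a tool call to move; the robot and the scene stay as the last step left them, time stands still between calls to the robot, and variables do not carry over. Pictures are saved under pics/ and viewed, at most 10 in all, crops included, and the job is handed in when it is done.

Besides the shell and the picture viewer there is one more tool, called as name(argument=value, ...), one argument or row to a line, values as JSON. move_arm: Moves the arm, as the interface text tells. Its arguments: {"type":"object","properties":{"targets":{"type":"string"},"gripper":{"type":"number"}},"required":["targets"]}

```bash
ls; mkdir -p pics; python3 - <<'E'
from station import *
import cv2,numpy as np
s=sense();print(s)
for n in("scene","top","wrist"):
    c=capture(n);cv2.imwrite(f"pics/{n}0.png",c["image"]);print(n,{k:(np.round(v,4).tolist() if k!="image" else 0) for k,v in c.items()})
E
```

```text
pics
{'time_s': 0.0, 'joints': array([ 8.21960860e+01,  2.20912256e+01,  3.78025295e-01, -3.12788535e-02,
       -6.84135782e+01, -1.48168865e+01]), 'joint_velocities': array([-0.00037875, -0.02746068, -0.04375032, -0.00248036,  0.01632783,
       -0.05417673]), 'effort': array([ 1.06296950e-03, -3.90667033e+01,  1.87401313e+01,  4.21967894e+00,
        1.09952714e-02, -1.87635314e-04]), 'tcp_pos': array([0.24014112, 0.57638311, 0.24013679]), 'ee_rot': array([[ 9.22993187e-01, -3.84815451e-01, -8.03369623e-04],
       [-3.84816282e-01, -9.22990748e-01, -2.12322983e-03],
       [ 7.55489153e-05,  2.26887638e-03, -9.99997423e-01]]), 'wrist_force': array([-0.0432023 ,  0.62074707,  0.73727515]), 'moment': array([ 0.00654297, -0.00872823, -0.00627929]), 'gripper_force': 0.0, 'gripper_width': 1.001053623339618}
scene {'image': 0, 'fx': 518.9418, 'fy': 518.9418, 'cx': 313.9434, 'cy': 235.9013, 'D': [-0.115, 0.0, 0.0, 0.0, 0.0], 'world_from_camera': [[0.9498, 0.2499, -0.1883, 0.3206], [-0.3128, 0.7423, -0.5926, -0.6943], [-0.0083, 0.6217, 0.7832, 1.1061], [0.0, 0.0, 0.0, 1.0]]}
top {'image': 0, 'fx': 510.3097, 'fy': 510.3097, 'cx': 321.8667, 'cy': 244.7733, 'D': [-0.0489, 0.0, 0.0, 0.0, 0.0], 'world_from_camera': [[0.0288, 0.9836, -0.1779, 0.3887], [-0.9996, 0.0298, 0.0031, 0.0617], [0.0084, 0.1778, 0.984, 1.2284], [0.0, 0.0, 0.0, 1.0]]}
wrist {'image': 0, 'fx': 349.5235, 'fy': 349.5235, 'cx': 323.4136, 'cy': 241.1229, 'D': [-0.0105, 0.0, 0.0, 0.0, 0.0], 'hand_eye': [[-0.0008, 0.966, 0.2586, 0.0709], [1.0, 0.0007, 0.0007, -0.0005], [0.0005, 0.2586, -0.966, -0.1421], [0.0, 0.0, 0.0, 1.0]]}
```

View pics/scene0.png

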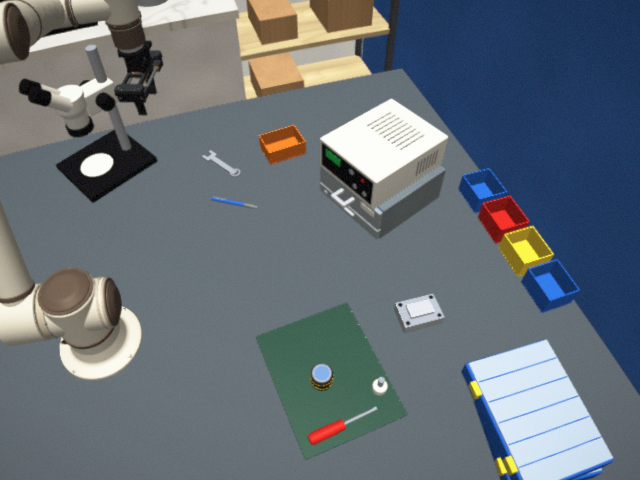

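View pics/top0.png

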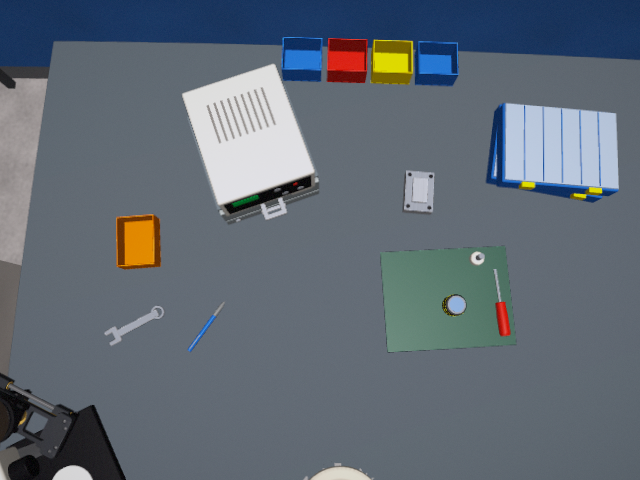

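```bash
cat > h.py <<'E'
from station import *
import cv2,numpy as np
def cam(n,s=None):
    s=s or sense();c=capture(n)
    if n=="wrist":
        T=np.eye(4);T[:3,:3]=s["ee_rot"];T[:3,3]=s["tcp_pos"];c["world_from_camera"]=T@np.array(c["hand_eye"])
    return c
def K(c):return np.array([[c["fx"],0,c["cx"]],[0,c["fy"],c["cy"]],[0,0,1]])
def pix(c,uv,z):
    p=cv2.undistortPoints(np.array([[uv]],float),K(c),np.array(c["D"],float))[0,0]
    T=np.array(c["world_from_camera"]);d=T[:3,:3]@[p[0],-p[1],-1];o=T[:3,3]
    return o+d*(z-o[2])/d[2]
def proj(c,P):
    T=np.linalg.inv(np.array(c["world_from_camera"]));q=(T[:3,:3]@np.atleast_2d(P).T).T+T[:3,3]
    return cv2.projectPoints(q*[1,-1,-1],np.zeros(3),np.zeros(3),K(c),np.array(c["D"],float))[0][:,0]
E
python3 - <<'E'
from h import *
t=cam("top");s=cam("scene")
a=cv2.resize(t["image"][150:240,200:340],None,fx=5.6,fy=5.6,interpolation=cv2.INTER_CUBIC)
cv2.imwrite("pics/tz.png",a)
print(pix(t,(456,304),.045),pix(s,(321,372),.045))
E
```

```text
[ 0.47238053 -0.25744202  0.045     ] [ 0.47199498 -0.25532608  0.045     ]
```

View pics/tz.png

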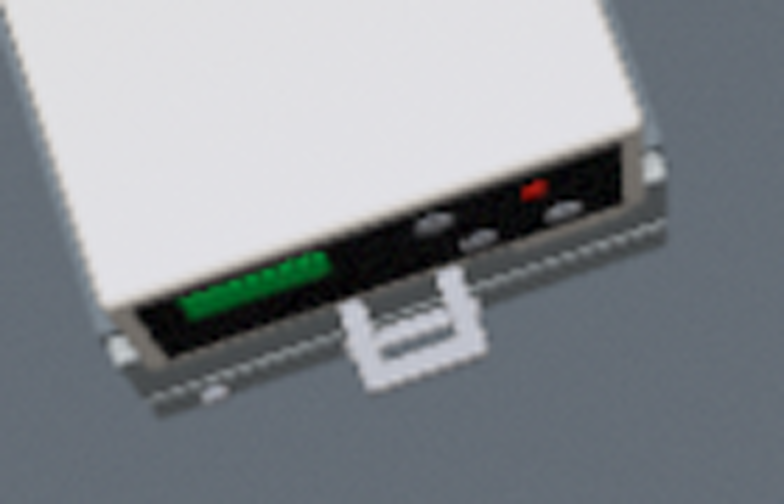

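```bash
python3 - <<'E'
from h import *
t=cam("top")
f=lambda u,v,z:pix(t,(200+u/5.6-.4,150+v/5.6-.4),z)
L,R=f(103,308,.226),f(643,128,.226);print(L,R,np.linalg.norm(L-R))
a,b=f(372,388,.096),f(490,350,.096);print(a,b,np.linalg.norm(a-b))
for A,B in((L,R),(a,b)):
    d=A-B;print(np.degrees(np.arctan2(-d[0],d[1])),(A+B)/2)
d=(L-R)/np.linalg.norm(L-R);x=np.array([d[1],-d[0],0])
F=(L+R)/2;O=F+.012*x;print("front origin",O,"handle",O-.03*x,"bar from O in cab",[(p-O)[:2]@np.array([x[:2],d[:2]]).T for p in(a,b)],"x",x,"stop",O-.205*x)
s=cam("scene")
for z,dx in((.096,-.04),): print(proj(s,[O+dx*x+d*y-[0,0,.226-z] for y in(-.026,.026)]),proj(s,[L,R]))
E
```

```text
[0.64625071 0.2713293  0.226     ] [0.72010115 0.078159   0.226     ] 0.20680583430079638
[0.64943308 0.18687649 0.096     ] [0.66675232 0.13960441 0.096     ] 0.050344858108182386
20.922228137647615 [0.68317593 0.17474415 0.226     ]
20.121495317723674 [0.6580927  0.16324045 0.096     ]
front origin [0.69438472 0.17902935 0.226     ] handle [0.66636274 0.16831634 0.226     ] bar from O in cab [array([-0.03918558,  0.02338199]), array([-0.03988915, -0.02695795])] x [0.93406601 0.3571004  0.        ] stop [0.50290119 0.10582377 0.226     ]
[[342.997984   205.94456673]
 [330.09177325 194.66104097]] [[319.65483419 137.84351165]
 [375.41037721 182.53192549]]
```

move_arm(
  targets="0.3 -0.8 0.5 0.5;0.5 -1 0.5 0.5;0.5 -1 0.5 0.5;0.5 -1 0.5 0.5;0.5 -1 0.5 0.5;0.5 -1 0.5 0.5;0.5 -1 0.5 0.5;0.5 -1 0.5 0.5;0.5 -1 0.5 0.5;0.5 -1 0 0",
)

```text
time_s: 1.18
tcp_pos: [0.3615, 0.3313, 0.3568]
ee_rot: [[1.0, -0.0, 0.004], [-0.0, -1.0, 0.004], [0.004, -0.004, -1.0]]
wrist_force: [0.5, 0.4, 0.0]
gripper_width: 0.998
gripper_force: 0.0
```

move_arm(
  targets="0.5 -1 0 0;0.5 -1 0 0;0.5 -1 0 0;0.5 -1 0 0;0.5 -1 0 0;0.5 -1 0 0;0.5 -1 0 0;0.5 -1 0 0;0.5 -1 0 0;0.5 -1 0 0",
)

```text
time_s: 2.02
tcp_pos: [0.4856, 0.0805, 0.354]
ee_rot: [[1.0, -0.002, 0.0], [-0.002, -1.0, 0.0], [0.0, -0.0, -1.0]]
wrist_force: [0.4, -0.1, -1.0]
gripper_width: 1.0
gripper_force: 0.0
```

move_arm(
  targets="1 -0.7 0 0;1 -0.7 0 0;1 -0.7 0 0;1 -0.7 0 0;1 -0.7 0 0;1 -0.7 0 0;1 -0.7 0 0;1 0 0 0;1 0 0 0;1 0 0 0",
)

```text
time_s: 2.85
tcp_pos: [0.7363, -0.0413, 0.3535]
ee_rot: [[1.0, -0.003, -0.0], [-0.003, -1.0, 0.0], [-0.0, -0.0, -1.0]]
wrist_force: [0.7, -0.6, -0.7]
gripper_width: 0.997
gripper_force: 0.0
```

move_arm(
  targets="1 0 0 0;1 0 0 0;1 0 0 0;1 0 0 0;1 0 0 0;1 0 0 0;1 0 0 0;1 0 0 0;1 0 0 0;1 0 0 0",
)

```text
time_s: 3.68
tcp_pos: [0.9094, -0.0375, 0.3197]
ee_rot: [[0.998, -0.002, 0.066], [-0.002, -1.0, -0.006], [0.066, 0.006, -0.998]]
wrist_force: [-0.7, -0.7, 1.0]
gripper_width: 1.001
gripper_force: 0.0
```

```bash
python3 -c "
from h import *
s=sense();print(s['joints'],s['tcp_pos'],s['ee_rot'])"
```

```text
[   8.03863032   59.18424809   80.65446243    0.93873266 -107.77639247
   82.14557314] [ 0.9094193  -0.03746218  0.31967898] [[ 0.99782132 -0.00249802  0.06592701]
 [-0.00207758 -0.99997707 -0.00644508]
 [ 0.0659416   0.00629407 -0.99780363]]
```

move_arm(
  targets="-1 0 0 0;-1 0 0 0;-1 0 0 0;-1 0 0 0",
)

```text
time_s: 4.02
tcp_pos: [0.8239, -0.0371, 0.322]
ee_rot: [[0.998, -0.002, 0.067], [-0.002, -1.0, -0.006], [0.067, 0.006, -0.998]]
wrist_force: [0.9, 0.7, 1.8]
gripper_width: 0.998
gripper_force: 0.0
```

move_arm(
  targets="1 0 1 0;1 0 1 0;1 0 1 0;1 0 1 0;1 0 1 0;1 0 1 0;1 0 1 0;1 0 1 0;1 0 1 0;1 0 1 0",
)

```text
time_s: 4.85
tcp_pos: [0.8846, -0.0298, 0.4425]
ee_rot: [[0.977, -0.004, 0.215], [0.0, -1.0, -0.021], [0.215, 0.02, -0.976]]
wrist_force: [-1.0, -0.3, -0.9]
gripper_width: 0.997
gripper_force: 0.0
```

move_arm(
  targets="1 0 1 0;1 0 1 0;1 0 1 0;1 0 1 0;1 0 1 0;1 0 1 0;1 0 1 0;1 0 1 0;1 0 1 0;1 0 1 0",
)

```text
time_s: 5.68
tcp_pos: [0.904, -0.0232, 0.5183]
ee_rot: [[0.908, -0.01, 0.42], [0.007, -0.999, -0.041], [0.42, 0.04, -0.907]]
wrist_force: [0.6, 0.4, -0.6]
gripper_width: 1.001
gripper_force: 0.0
```

move_arm(
  targets="1 0 1 0;1 0 1 0;1 0 1 0;1 0 1 0;1 0 1 0;1 0 1 0;1 0 1 0",
)

```text
time_s: 6.27
tcp_pos: [0.924, -0.0199, 0.5662]
ee_rot: [[0.83, -0.017, 0.558], [0.015, -0.999, -0.052], [0.558, 0.052, -0.828]]
wrist_force: [-0.5, 0.5, 0.8]
gripper_width: 0.999
gripper_force: 0.0
```

move_arm(
  targets="-1 0 -0.5 0;-1 0 -0.5 0;-1 0.2 -1 0.4;-1 0.2 -1 0.4;-1 0.2 -1 0.4;-1 0.2 -1 0.4;-1 0.2 -1 0.4;-1 0.2 -1 0.4;-1 0.2 -1 0.4;-1 0.2 -1 0.4",
)

```text
time_s: 7.1
tcp_pos: [0.7089, 0.0193, 0.3649]
ee_rot: [[0.796, 0.248, 0.552], [0.234, -0.967, 0.096], [0.558, 0.053, -0.828]]
wrist_force: [0.8, 1.8, -0.0]
gripper_width: 1.003
gripper_force: 0.0
```

move_arm(
  targets="-1 0.6 -1 0.4;-1 0.6 -1 0.4;-1 0.6 -1 0;-1 0.6 -1 0;-0.5 0.6 -1 0;0 0.6 -1 0;0 0.6 -1 0;0 0 0 0",
)

```text
time_s: 7.77
tcp_pos: [0.6039, 0.1166, 0.2096]
ee_rot: [[0.793, 0.319, 0.519], [0.294, -0.947, 0.131], [0.533, 0.049, -0.845]]
wrist_force: [0.0, -0.7, 0.6]
gripper_width: 1.004
gripper_force: 0.0
```

```bash
python3 -c "
from h import *
s=sense();print(s['joints'],s['tcp_pos'],s['ee_rot'])
c=cam('wrist',s);cv2.imwrite('pics/w1.png',c['image']);print(proj(c,[[.6665,.168,.09],[.6494,.1869,.096],[.6668,.1396,.096]]))"
```

```text
[ 25.21314779  10.20612577 -40.91351002  40.05910716  -9.14878692
  46.17371203] [0.60385022 0.11658547 0.2096199 ] [[ 0.79347189  0.31859949  0.51855253]
 [ 0.29445246 -0.9466375   0.13105417]
 [ 0.53263506  0.04870127 -0.84494265]]
[[282.16408946 233.84434684]
 [252.04506959 243.08612394]
 [314.76572946 242.24717926]]
```

View pics/w1.png

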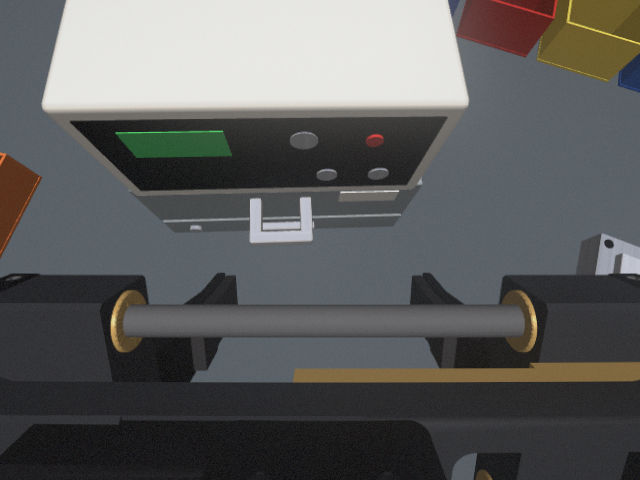

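move_arm(
  targets="0.3 0.7 -0.8 0;0.3 0.7 -0.8 0;0 0 -0.8 0;0 0 0 0",
)

```text
time_s: 8.15
tcp_pos: [0.6294, 0.1486, 0.1761]
ee_rot: [[0.814, 0.325, 0.482], [0.295, -0.945, 0.138], [0.501, 0.03, -0.865]]
wrist_force: [-0.5, -0.3, -0.3]
gripper_width: 0.998
gripper_force: 0.0
```

```bash
python3 -c "
from h import *
s=sense();print(s['joints'],s['tcp_pos'],s['ee_rot'])"
```

```text
[ 27.14312758  15.94685948 -37.09403577  37.38268756  -9.19243138
  46.72156544] [0.62944625 0.14864626 0.17609867] [[ 0.81369698  0.32470356  0.48214607]
 [ 0.29535262 -0.94534128  0.13819078]
 [ 0.50066362  0.02995769 -0.86512339]]
```

move_arm(
  targets="-0.1 0.2 0 -0.8;0 0 -0.6 0;0 0 -0.6 0;0 0 -0.6 0;0 0 -0.6 0;0 0 -0.6 0;0 0 0 0",
)

```text
time_s: 8.73
tcp_pos: [0.6398, 0.1488, 0.1323]
ee_rot: [[0.854, 0.286, 0.434], [0.26, -0.958, 0.119], [0.45, 0.011, -0.893]]
wrist_force: [-0.7, -0.1, 0.1]
gripper_width: 0.996
gripper_force: 0.0
```

```bash
cat > st.py <<'E'
from h import *
s=sense();R=s['ee_rot'];print(np.round(s['joints'],1),s['tcp_pos'],'\n',R)
yaw=np.radians(20.5);C=np.array([[np.cos(yaw),np.sin(yaw)],[-np.sin(yaw),np.cos(yaw)]])
print('rel handle (cab x,y)',C@(s['tcp_pos'][:2]-[.6665,.1685]),'z',s['tcp_pos'][2],'tilt',np.degrees(np.arccos(-R[2,2])),'zhead',np.degrees(np.arctan2(R[1,2],R[0,2])),'yhead',np.degrees(np.arctan2(R[0,1],-R[1,1])),'F',s['wrist_force'])
E
python3 st.py
```

```text
[ 27.   20.8 -35.4  34.7  -9.2  46.6] [0.6398208  0.14882634 0.13230652] 
 [[ 0.85430286  0.28558313  0.43429126]
 [ 0.2598694  -0.95828814  0.11896107]
 [ 0.45014944  0.01123023 -0.89288262]]
rel handle (cab x,y) [-0.03187952 -0.00908452] z 0.13230652194753834 tilt 26.762259587990805 zhead 15.318707272650801 yhead 16.594784910593695 F [-0.70618076 -0.06198398  0.06018563]
```

move_arm(
  targets="0.1 0.35 0 0;0.3 0.2 0 0;0.3 0.15 0 0;0 0 0 0",
)

```text
time_s: 9.07
tcp_pos: [0.6586, 0.1679, 0.1346]
ee_rot: [[0.852, 0.287, 0.438], [0.261, -0.958, 0.121], [0.454, 0.011, -0.891]]
wrist_force: [-0.2, 0.1, -0.7]
gripper_width: 0.995
gripper_force: 0.0
```

```bash
python3 st.py
```

```text
[ 28.5  22.5 -31.3  31.1 -11.4  49.2] [0.65861062 0.1678697  0.13458429] 
 [[ 0.8519629   0.28739855  0.43767715]
 [ 0.26088488 -0.95774753  0.12107329]
 [ 0.4539805   0.0110334  -0.8909433 ]]
rel handle (cab x,y) [-0.0076105   0.00217253] z 0.13458429088665616 tilt 27.007977682302798 zhead 15.46287807132778 yhead 16.703321557906268 F [-0.18521072  0.08935521 -0.65423638]
```

move_arm(
  targets="0 0 -0.5 0;0 0 -0.5 0;0 0 -0.4 0;0 0 0 0",
)

```text
time_s: 9.4
tcp_pos: [0.6612, 0.165, 0.1052]
ee_rot: [[0.862, 0.29, 0.415], [0.263, -0.957, 0.122], [0.433, 0.004, -0.901]]
wrist_force: [0.2, -0.2, -0.5]
gripper_width: 0.998
gripper_force: 0.0
```

```bash
python3 st.py
```

```text
[ 27.6  25.1 -31.9  31.8  -9.2  48.9] [0.66120028 0.16500565 0.10517055] 
 [[ 0.8622236   0.28983118  0.41541348]
 [ 0.26277631 -0.95707069  0.12232871]
 [ 0.43303474  0.00368612 -0.9013697 ]]
rel handle (cab x,y) [-0.00618785 -0.00141706] z 0.10517054836007525 tilt 25.661304138229834 zhead 16.408360791904077 yhead 16.84796721809615 F [ 0.15360174 -0.15977751 -0.48628729]
```

move_arm(
  targets="-0.05 0.05 -0.35 0;0 0 0 0",
)

```text
time_s: 9.57
tcp_pos: [0.6618, 0.1665, 0.0995]
ee_rot: [[0.864, 0.292, 0.41], [0.264, -0.956, 0.125], [0.429, 0.001, -0.904]]
wrist_force: [-0.1, 0.6, -0.7]
gripper_width: 0.999
gripper_force: 0.0
```

move_arm(
  targets="0 0 0 0;0 0 0 0;0 0 0 0;0 0 0 0;0 0 0 0;0 0 0 0",
  gripper=40,
)

```text
time_s: 10.07
tcp_pos: [0.6619, 0.1666, 0.0995]
ee_rot: [[0.864, 0.293, 0.41], [0.265, -0.956, 0.125], [0.429, 0.001, -0.903]]
wrist_force: [-2.3, 1.3, 0.1]
gripper_width: 0.629
gripper_force: 2.2
```

```bash
python3 st.py
```

```text
[ 27.8  25.7 -31.4  30.4  -9.2  50.2] [0.66194191 0.16664932 0.09953374] 
 [[ 8.63833559e-01  2.92519900e-01  4.10150813e-01]
 [ 2.64583836e-01 -9.56259140e-01  1.24755162e-01]
 [ 4.28703832e-01  7.51579999e-04 -9.03444774e-01]]
rel handle (cab x,y) [-0.00491756 -0.00013721] z 0.09953373847399868 tilt 25.38537190711317 zhead 16.918135123524284 yhead 17.008884098572146 F [-2.27914384  1.32105724  0.1407539 ]
```

move_arm(
  targets="0 0 0 0;0 0 0 0;-0.3 -0.1 0 0;-0.5 -0.2 0 0;-0.5 -0.2 0 0;0 0 0 0",
)

```text
time_s: 10.57
tcp_pos: [0.6268, 0.1536, 0.0997]
ee_rot: [[0.871, 0.298, 0.391], [0.27, -0.955, 0.126], [0.41, -0.004, -0.912]]
wrist_force: [-6.9, 12.4, -12.3]
gripper_width: 0.598
gripper_force: 29.8
```

```bash
python3 st.py
```

```text
[ 28.4  23.1 -35.   28.   -9.1  52.1] [0.6268045  0.15356056 0.09972817] 
 [[ 0.87102259  0.29788167  0.39062278]
 [ 0.2699157  -0.9545927   0.12608839]
 [ 0.41044508 -0.00439062 -0.91187475]]
rel handle (cab x,y) [-4.24135710e-02 -9.17064761e-05] z 0.09972816803192411 tilt 24.23427244604072 zhead 17.889463061307822 yhead 17.330588218380914 F [ -6.94395958  12.39994388 -12.3416437 ]
```

move_arm(
  targets="-0.5 -0.16 -0.05 0;-0.5 -0.16 -0.05 0;-0.5 -0.18 -0.05 0;-0.5 -0.18 -0.05 0",
)

```text
time_s: 10.9
tcp_pos: [0.5803, 0.135, 0.1002]
ee_rot: [[0.879, 0.303, 0.367], [0.274, -0.953, 0.13], [0.389, -0.013, -0.921]]
wrist_force: [-6.2, 24.1, -28.3]
gripper_width: 0.597
gripper_force: 29.9
```

```bash
python3 st.py
```

```text
[ 29.1  19.5 -39.5  24.3  -9.1  55.1] [0.5803433  0.13498003 0.10021887] 
 [[ 0.87929243  0.30320433  0.36730363]
 [ 0.2743602  -0.95283246  0.12975663]
 [ 0.38932159 -0.01332053 -0.92100557]]
rel handle (cab x,y) [-0.09243953 -0.00122451] z 0.10021886756407614 tilt 22.92646481875642 zhead 19.456686802808267 yhead 17.6517822112594 F [ -6.21330107  24.09511037 -28.27226473]
```

move_arm(
  targets="-0.1 0.2 -0.3 0;-0.4 0.0 -0.15 0;-0.5 -0.1 -0.15 0;0 0 0 0",
)

```text
time_s: 11.23
tcp_pos: [0.5632, 0.129, 0.0999]
ee_rot: [[0.886, 0.297, 0.356], [0.268, -0.955, 0.13], [0.379, -0.02, -0.925]]
wrist_force: [4.5, -14.8, 0.1]
gripper_width: 0.597
gripper_force: 30.2
```

```bash
python3 st.py
```

```text
[ 29.6  18.3 -40.6  21.8  -9.7  56.6] [0.56321371 0.12901844 0.09994505] 
 [[ 0.88590082  0.29744421  0.3559588 ]
 [ 0.26813569 -0.95453014  0.1302899 ]
 [ 0.37852738 -0.01997867 -0.92537445]]
rel handle (cab x,y) [-0.11057213 -0.00080966] z 0.09994504690961856 tilt 22.275113317752314 zhead 20.103899630431112 yhead 17.307724574175698 F [  4.45359154 -14.80680632   0.10319975]
```

move_arm(
  targets="-0.5 -0.3 -0.1 0;-0.5 -0.25 -0.1 0;-0.5 -0.2 -0.1 0;0 0 0 0",
)

```text
time_s: 11.57
tcp_pos: [0.5298, 0.1152, 0.0998]
ee_rot: [[0.885, 0.31, 0.347], [0.276, -0.95, 0.146], [0.375, -0.034, -0.926]]
wrist_force: [-5.4, 11.0, -5.0]
gripper_width: 0.594
gripper_force: 30.1
```

```bash
python3 st.py
```

```text
[ 30.1  15.6 -43.7  17.4  -9.1  60.9] [0.5298192  0.11520854 0.09978881] 
 [[ 0.88501041  0.31027307  0.34711267]
 [ 0.27566478 -0.95004454  0.14637045]
 [ 0.3751873  -0.03385264 -0.92633066]]
rel handle (cab x,y) [-0.14668817 -0.00205   ] z 0.0997888109998003 tilt 22.130130209602875 zhead 22.86417761331829 yhead 18.08641261301082 F [-5.37953417 11.01421363 -4.96293624]
```

move_arm(
  targets="-0.4 -0.1 -0.1 0;-0.5 -0.15 -0.1 0;-0.2 -0.05 0 0;0 0 0 0",
)

```text
time_s: 11.9
tcp_pos: [0.5053, 0.1056, 0.0999]
ee_rot: [[0.888, 0.312, 0.337], [0.276, -0.949, 0.15], [0.367, -0.04, -0.929]]
wrist_force: [-4.7, 7.4, -3.1]
gripper_width: 0.596
gripper_force: 30.1
```

```bash
python3 st.py
```

```text
[ 30.6  13.6 -46.   15.5  -9.2  62.3] [0.50526897 0.10556315 0.0998545 ] 
 [[ 0.88837844  0.31158855  0.33718884]
 [ 0.27612071 -0.94937548  0.14981173]
 [ 0.36679844 -0.03998469 -0.92944076]]
rel handle (cab x,y) [-0.17306157 -0.0024869 ] z 0.09985450200606016 tilt 21.652192870824564 zhead 23.955396754817663 yhead 18.17002773677945 F [-4.70726907  7.36518995 -3.06702516]
```

move_arm(
  targets="0 0 0 0;0 0 0 0;0 0 0 0;-0.4 -0.15 0.5 0;-0.8 -0.3 1 0;-0.8 -0.3 1 0;-0.8 -0.3 1 0;-0.8 -0.3 1 0",
  gripper=87,
)

```text
time_s: 12.57
tcp_pos: [0.4162, 0.0709, 0.214]
ee_rot: [[0.889, 0.308, 0.339], [0.272, -0.951, 0.15], [0.368, -0.041, -0.929]]
wrist_force: [0.6, 0.2, 0.1]
gripper_width: 0.988
gripper_force: 0.0
```

```bash
python3 st.py; python3 - <<'E'
from h import *
c=cam("top");cv2.imwrite("pics/t2.png",cv2.resize(c["image"][100:340,140:520],None,fx=2,fy=2,interpolation=cv2.INTER_CUBIC))
E
```

```text
[ 34.7  -7.1 -44.6   7.7 -31.3  67. ] [0.41618032 0.07086351 0.21401323] 
 [[ 0.88905147  0.3077581   0.33892836]
 [ 0.27199169 -0.95058515  0.14969435]
 [ 0.36824991 -0.04090029 -0.92882677]]
rel handle (cab x,y) [-0.2686605  -0.00378959] z 0.21401323417437387 tilt 21.74733756301722 zhead 23.829590424994368 yhead 17.939696073899846 F [0.60152499 0.15267535 0.14854201]
```

View pics/t2.png

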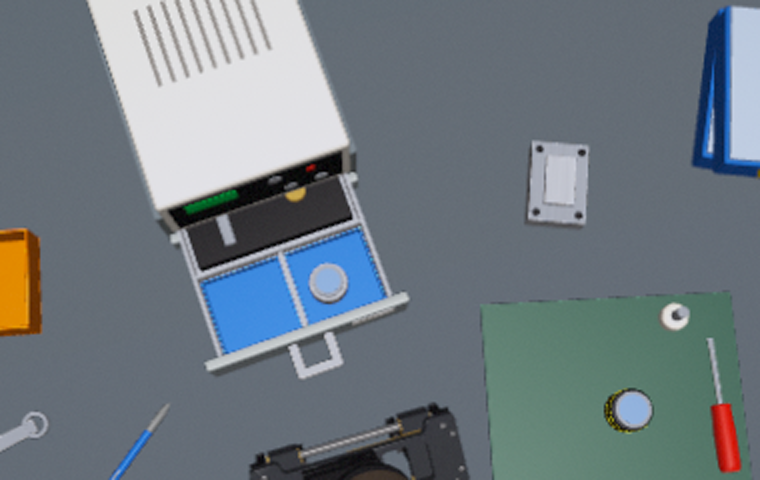

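move_arm(
  targets="-0.6 -0.4 -1 0;-0.6 -0.4 -1 0;-0.6 -0.4 -1 0;-0.6 -0.4 -1 0;-0.6 -0.4 -1 0;0 0 0 0",
)

```text
time_s: 13.12
tcp_pos: [0.3493, 0.011, 0.0967]
ee_rot: [[0.897, 0.311, 0.315], [0.271, -0.948, 0.166], [0.35, -0.064, -0.934]]
wrist_force: [0.2, 1.3, 0.5]
gripper_width: 1.0
gripper_force: 0.0
```

```bash
python3 st.py; python3 - <<'E'
from h import *
c=cam("top")
f=lambda u,v,z:pix(c,(140+u/2-.25,100+v/2-.25),z)
p=[f(203,283,.069),f(278,257,.069)];print("tray back corners",p,np.linalg.norm(p[0]-p[1]))
yaw=np.radians(20.5);X=np.array([np.cos(yaw),np.sin(yaw)]);Y=np.array([-X[1],X[0]]);O=np.array([.6946,.179])
for q in p+[f(302,376,.096),f(341,360,.096)]: print((q[:2]-O)@X,(q[:2]-O)@Y)
print("spare",f(329,280,.098),(f(329,280,.098)[:2]-O)@X,(f(329,280,.098)[:2]-O)@Y)
E
```

```text
[ 29.5  -1.4 -61.2   3.6  -9.3  74.5] [0.34928169 0.01098567 0.09669501] 
 [[ 0.896588    0.31138043  0.31491616]
 [ 0.27083316 -0.94813385  0.16640796]
 [ 0.35039885 -0.06390964 -0.93441758]]
rel handle (cab x,y) [-0.35229225 -0.0364471 ] z 0.09669500996346492 tilt 20.86574679852882 zhead 27.852863072246404 yhead 18.180904026144777 F [0.2491278  1.25960863 0.52812341]
tray back corners [array([0.60095666, 0.24456759, 0.069     ]), array([0.6342641 , 0.15924892, 0.069     ])] 0.09158962848157398
-0.06475085788507888 0.09420992469070397
-0.0634319339824161 0.00262979319302741
-0.2066408152887716 0.019020232617369473
-0.20367405338981528 -0.02768726146642856
spare [0.60338743 0.09818971 0.098     ] -0.11373663467630682 -0.043749434258068536
```

move_arm(
  targets="0.3 0 1 0;0.3 0 1 -1;0.3 0 1 -1;0.3 0 1 -1;0.3 0 1 -1;0.3 0 1 -1;0.3 0 1 -1;0.3 0 1 -1;0.3 0 1 -1;0.3 0 0.5 -1",
)

```text
time_s: 14.0
tcp_pos: [0.4271, 0.0134, 0.3386]
ee_rot: [[0.825, -0.442, 0.352], [-0.435, -0.894, -0.102], [0.36, -0.069, -0.93]]
wrist_force: [0.5, -0.6, 0.4]
gripper_width: 1.0
gripper_force: 0.0
```

move_arm(
  targets="0.5 0 0 -1;0.5 0 0 -1;0.5 0 0 -1;0.5 0 0 -1;0.5 0 0 -1;0.5 0 0 -1;0.5 0 0 -1;0.5 0 0 -1;0.5 0 0 -1;0.5 0 0 -1",
)

```text
time_s: 14.83
tcp_pos: [0.5515, 0.0129, 0.3346]
ee_rot: [[0.198, -0.97, 0.144], [-0.913, -0.236, -0.332], [0.356, -0.065, -0.932]]
wrist_force: [0.3, 0.5, -0.3]
gripper_width: 0.999
gripper_force: 0.0
```

move_arm(
  targets="0.5 0 0 -1;0.5 0 0 -1;0.5 0 0 -1;0.5 0 0 -1;0.5 0 0 -1;0.5 0 0 -1;0.5 0 0 -1;0.5 0 0 -1;0.5 0 0 -1;0.5 0 0 -1",
)

```text
time_s: 15.67
tcp_pos: [0.6765, 0.0128, 0.3343]
ee_rot: [[-0.573, -0.804, -0.161], [-0.739, 0.592, -0.323], [0.355, -0.066, -0.933]]
wrist_force: [0.7, -0.8, 0.2]
gripper_width: 1.0
gripper_force: 0.0
```

```bash
python3 st.py
```

```text
[ 20.6  31.2  20.2  14.3 -94.7 -58.4] [0.67647738 0.01276716 0.33432309] 
 [[-0.57303017 -0.80352473 -0.16119686]
 [-0.73881813  0.59162143 -0.32269469]
 [ 0.35466068 -0.06581863 -0.93267557]]
rel handle (cab x,y) [-0.04519325 -0.14936477] z 0.3343230851430802 tilt 21.144196362593767 zhead -116.54367254884592 yhead -126.36357616225516 F [ 0.67082597 -0.7869496   0.21680123]
```

move_arm(
  targets="0.8 0 0.2 -1;0.8 0 0.2 -1;0.8 0 0.2 -1;0.8 0 0.2 -1;0.8 0 0.2 -1;0.8 0 0.2 -1;0.8 0 0.2 -1;0.8 0 0.2 -1;0.8 0 0.2 -1;0.8 0 0.2 -1",
)

```text
time_s: 16.5
tcp_pos: [0.798, 0.0086, 0.3435]
ee_rot: [[-0.945, -0.116, -0.307], [-0.084, 0.99, -0.114], [0.317, -0.082, -0.945]]
wrist_force: [-0.4, 0.7, 0.9]
gripper_width: 0.999
gripper_force: 0.0
```

move_arm(
  targets="1 0 1 -1;1 0 1 -1;1 0 1 -0.7;1 0 1 0;1 0 1 0;1 0 1 0;1 0 1 0;1 0 1 0;1 0 1 0;1 0 1 0",
)

```text
time_s: 17.33
tcp_pos: [0.7826, 0.0009, 0.4365]
ee_rot: [[-0.983, 0.111, -0.146], [0.121, 0.991, -0.063], [0.137, -0.08, -0.987]]
wrist_force: [-0.7, 0.5, -0.2]
gripper_width: 1.003
gripper_force: 0.0
```

```bash
python3 st.py
```

```text
[  12.5   51.6   80.6    2.2 -127.9 -108. ] [0.78259011 0.00093736 0.43646927] 
 [[-0.98306018  0.11102589 -0.14582846]
 [ 0.12123345  0.99061917 -0.06305634]
 [ 0.13745959 -0.07966747 -0.98729831]]
rel handle (cab x,y) [ 0.05005671 -0.19760688] z 0.4364692749905891 tilt 9.141745255478906 zhead -156.6163060699994 yhead 173.6051327118998 F [-0.7381285   0.54386386 -0.19057609]
```

move_arm(
  targets="-0.5 0 0 -1;0 0 0 -1;0 0 0 -1;0 0 0 -1;0.5 0 0 -0.7;1 0 1 0;1 0 1 0;1 0 1 0;1 0 1 0",
)

```text
time_s: 18.08
tcp_pos: [0.7786, 0.0001, 0.4659]
ee_rot: [[-0.862, 0.501, -0.078], [0.503, 0.864, -0.005], [0.065, -0.043, -0.997]]
wrist_force: [-0.1, 0.8, 0.1]
gripper_width: 0.999
gripper_force: 0.0
```

```bash
python3 st.py
```

```text
[  11.6   48.8   80.7   -0.8 -126.2 -132.2] [7.78642697e-01 1.06974110e-04 4.65942975e-01] 
 [[-0.86188258  0.50110132 -0.07781953]
 [ 0.50295723  0.86429678 -0.00500923]
 [ 0.06474904 -0.04345727 -0.99695488]]
rel handle (cab x,y) [ 0.04606846 -0.19700226] z 0.46594297461419165 tilt 4.472499155190615 zhead -176.31695898765207 yhead 149.89573306771572 F [-0.07413152  0.80243557  0.10092971]
```

move_arm(
  targets="1 0 1 0;1 0 1 0;1 0 1 0;0.8 0 0.8 0;-0.5 0 -0.3 1;0 0 0 1;0 0 0 1;0 0 0 1;0 0 0 1;0.3 0 0 1",
)

```text
time_s: 18.92
tcp_pos: [0.7784, -0.0003, 0.484]
ee_rot: [[-1.0, 0.016, -0.002], [0.016, 1.0, -0.015], [0.002, -0.015, -1.0]]
wrist_force: [-0.2, -0.2, 0.4]
gripper_width: 1.002
gripper_force: 0.0
```

move_arm(
  targets="1 0 1 0;1 0 1 0;1 0 1 0;1 0 1 0;1 0 1 0;1 0 1 0;1 0 1 0",
)

```text
time_s: 19.5
tcp_pos: [0.7945, -0.001, 0.5273]
ee_rot: [[-0.99, 0.021, 0.138], [0.017, 1.0, -0.025], [-0.138, -0.023, -0.99]]
wrist_force: [-0.7, -0.3, 0.2]
gripper_width: 0.996
gripper_force: 0.0
```

```bash
python3 st.py
```

```text
[  12.7   45.1   80.7    3.6 -118.1 -101.9] [ 0.79454699 -0.00097577  0.52727129] 
 [[-0.99028272  0.02059881  0.13753481]
 [ 0.0172896   0.99953259 -0.02521243]
 [-0.13798987 -0.02258952 -0.990176  ]]
rel handle (cab x,y) [ 0.06058639 -0.20358624] z 0.527271286155641 tilt 8.03781504983377 zhead -10.387938068767745 yhead 178.81939053179198 F [-0.72980829 -0.28119016  0.23453361]
```

move_arm(
  targets="-0.8 -0.6 -1 0;-0.8 -0.6 -1 0;-0.8 -0.6 -1 0;-0.8 -0.6 -1 0;-0.8 -0.6 -1 0;-0.8 -0.6 -1 0;-0.8 -0.6 -1 0;-0.8 -0.6 -1 0;-0.8 -0.6 -1 0;-0.8 -0.6 -1 0",
)

```text
time_s: 20.33
tcp_pos: [0.6208, -0.1352, 0.3055]
ee_rot: [[-0.99, 0.02, 0.137], [0.016, 1.0, -0.026], [-0.137, -0.024, -0.99]]
wrist_force: [-0.0, 0.1, 0.0]
gripper_width: 1.001
gripper_force: 0.0
```

move_arm(
  targets="-0.8 -0.6 -1 0;-0.8 -0.6 -1 0;-0.8 -0.6 -1 0;-0.8 -0.6 -1 0;-0.8 -0.6 -1 0;-0.8 -0.6 -0.5 0;-0.1 -0.6 0 0;0 0 0 0",
)

```text
time_s: 21.0
tcp_pos: [0.4985, -0.2415, 0.1677]
ee_rot: [[-0.991, 0.022, 0.134], [0.019, 0.999, -0.028], [-0.134, -0.025, -0.991]]
wrist_force: [0.8, -0.5, 1.1]
gripper_width: 0.996
gripper_force: 0.0
```

```bash
python3 st.py;python3 - <<'E'
from h import *
s=sense();c=cam("wrist",s);cv2.imwrite("pics/w3.png",c["image"]);print(proj(c,[[.472,-.2565,.045],[.472,-.2315,.039],[.472,-.2815,.039],[.472-.021,-.2565,.045],[.472+.021,-.2565,.045]]))
E
```

```text
[ -8.9  15.6 -21.3   0.5 -45.3 -82.7] [ 0.4984617  -0.24145899  0.16765154] 
 [[-0.99075038  0.02248994  0.13382038]
 [ 0.01894823  0.9994372  -0.02768124]
 [-0.13436762 -0.02488954 -0.99061893]]
rel handle (cab x,y) [-0.30096747 -0.32514893] z 0.16765153741337444 tilt 7.854237539575993 zhead -11.6870139976406 yhead 178.71091344685345 F [ 0.79286044 -0.49707491  1.11477845]
[[305.82277687 186.34800889]
 [339.47659366 183.87292661]
 [273.49215049 185.02797161]
 [304.58165208 157.58429348]
 [306.99181606 213.39496384]]
```

View pics/w3.png

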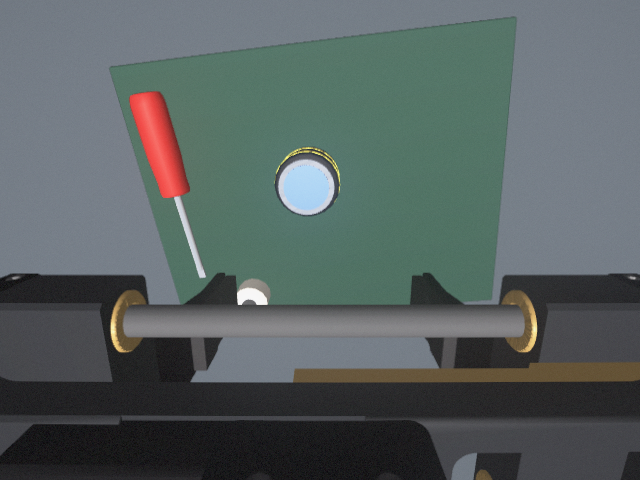

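move_arm(
  targets="-0.56 -0.3 -0.5 0;-0.5 -0.3 -0.5 0;0 0 -0.9 0;0 0 -0.9 0;0 0 -0.9 0;0 0 -0.9 0;0 0 -0.5 0;0 0 -0.25 0;0 0 0 0",
)

```text
time_s: 21.8
tcp_pos: [0.4734, -0.2542, 0.0328]
ee_rot: [[-0.991, 0.019, 0.132], [0.016, 1.0, -0.027], [-0.132, -0.024, -0.991]]
wrist_force: [-1.0, -0.0, 0.2]
gripper_width: 1.004
gripper_force: 0.0
```

```bash
python3 st.py
```

```text
[-10.9  25.5 -31.3   0.1 -25.5 -80.2] [ 0.47335465 -0.25415866  0.03283894] 
 [[-0.99106631  0.01925584  0.13197267]
 [ 0.01589123  0.99952247 -0.02650079]
 [-0.13241995 -0.02416683 -0.99089905]]
rel handle (cab x,y) [-0.32893206 -0.32825168] z 0.03283893900634555 tilt 7.735902462746224 zhead -11.354280929766627 yhead 178.89633129932687 F [-1.01271406 -0.04136786  0.20669071]
```

move_arm(
  targets="0 0 0 0;0 0 0 0;0 0 0 0;0 0 0 0;0 0 0 0;0 0 0 0;0 0 0 0;0 0 0 0",
  gripper=40,
)

```text
time_s: 22.47
tcp_pos: [0.4729, -0.2548, 0.0337]
ee_rot: [[-0.991, 0.02, 0.133], [0.017, 0.999, -0.027], [-0.133, -0.024, -0.991]]
wrist_force: [-0.9, -0.4, 2.6]
gripper_width: 0.571
gripper_force: 29.9
```

move_arm(
  targets="0 0 0.2 0;0 0 0.6 0;0 0 1 0;0 0 1 0;0 0 1 0;0 0.5 1 0.3;0 0.8 1 0.4;0 1 0.5 0.4;0 1 0 0.4;0 1 0 0.4",
)

```text
time_s: 23.3
tcp_pos: [0.4722, -0.1461, 0.1917]
ee_rot: [[-0.98, -0.146, 0.136], [-0.148, 0.989, -0.004], [-0.134, -0.024, -0.991]]
wrist_force: [-0.4, 1.1, -1.4]
gripper_width: 0.569
gripper_force: 29.9
```

```bash
python3 st.py
```

```text
[  2.    8.4 -26.9   0.7 -46.8 -83.9] [ 0.47224174 -0.14606444  0.19170561] 
 [[-0.97992835 -0.14568405  0.13607568]
 [-0.14756524  0.98904508 -0.00378661]
 [-0.13403333 -0.02379065 -0.99069121]]
rel handle (cab x,y) [-0.2921191  -0.22661309] z 0.19170561161214927 tilt 7.82387198973471 zhead -1.5939719876025589 yhead -171.62071809289782 F [-0.36466259  1.14275265 -1.42617595]
```

move_arm(
  targets="0.2 1 0 0.3;0.3 1 0 0.3;0.3 1 0 0.3;0.3 1 0 0.3;0.3 1 0 0.3;0.3 1 0 0.3;0.3 1 0 0.3;0.3 1 0 0.3;0.3 1 0 0;0.3 1 0 0",
)

```text
time_s: 24.13
tcp_pos: [0.5445, 0.1039, 0.1903]
ee_rot: [[-0.929, -0.347, 0.131], [-0.347, 0.937, 0.023], [-0.131, -0.024, -0.991]]
wrist_force: [0.9, -1.6, -1.2]
gripper_width: 0.57
gripper_force: 29.9
```

move_arm(
  targets="0.4 0.9 0 0;0.4 0.9 0 0;0.3 0.9 0 0;0.2 0.5 0 0;0 0.2 0 0;0 0 0 0",
)

```text
time_s: 24.63
tcp_pos: [0.577, 0.1883, 0.19]
ee_rot: [[-0.928, -0.348, 0.131], [-0.348, 0.937, 0.023], [-0.131, -0.024, -0.991]]
wrist_force: [0.3, -1.2, -2.1]
gripper_width: 0.57
gripper_force: 29.9
```

```bash
python3 st.py; python3 - <<'E'
from h import *
s=sense();c=cam("wrist",s);cv2.imwrite("pics/w4.png",c["image"])
yaw=np.radians(20.5);X=np.array([np.cos(yaw),np.sin(yaw)]);Y=np.array([-X[1],X[0]]);O=np.array([.6946,.179]);T=O-.105*X+.05*Y
print(T,proj(c,[[*(T+a*X+b*Y),.069] for a,b in((-.0475,-.0475),(-.0475,.0475),(.0475,.0475),(.0475,-.0475))]))
E
```

```text
[  34.9   19.2  -13.7    4.2  -50.3 -106.9] [0.57697923 0.18825855 0.19000728] 
 [[-0.92824458 -0.34819262  0.13085835]
 [-0.3482727   0.93711049  0.02302267]
 [-0.13064506 -0.02420372 -0.99113372]]
rel handle (cab x,y) [-0.07693202  0.04985811] z 0.19000728421111246 tilt 7.635364551344087 zhead 9.97826169692643 yhead -159.61695608844983 F [ 0.28404689 -1.16216194 -2.09318456]
[0.57873905 0.18906183] [[261.10453016 160.58842946]
 [394.01236786 160.7306331 ]
 [385.39672229 278.67225381]
 [269.27171444 277.67970509]]
```

View pics/w4.png

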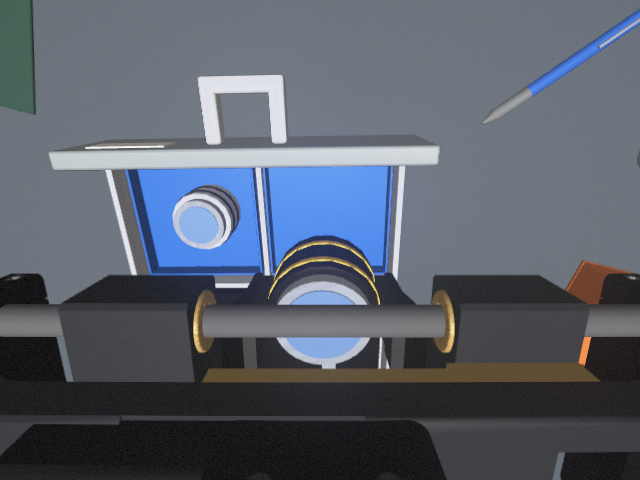

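move_arm(
  targets="0.1 0.05 -0.5 0;0 0 -0.7 0;0 0 -0.7 0;0 0 -0.7 0;0 0 -0.6 0;0 0 -0.4 0;0 0 -0.3 0;0 0 -0.1 0;0 0 0 0",
)

```text
time_s: 25.43
tcp_pos: [0.5799, 0.1886, 0.0905]
ee_rot: [[-0.929, -0.347, 0.132], [-0.347, 0.938, 0.023], [-0.132, -0.024, -0.991]]
wrist_force: [-0.2, 0.1, -1.2]
gripper_width: 0.572
gripper_force: 29.9
```

```bash
python3 st.py
```

```text
[  34.7   25.8  -20.3    5.4  -37.  -108.4] [0.57992978 0.18859073 0.09052756] 
 [[-0.92850407 -0.34706786  0.13200037]
 [-0.34715663  0.9375229   0.02308876]
 [-0.13176674 -0.0243868  -0.99098073]]
rel handle (cab x,y) [-0.07405199  0.04913596] z 0.09052755749076558 tilt 7.701055183570036 zhead 9.921484007427155 yhead -159.68561521351202 F [-0.16125305  0.12604113 -1.23987445]
```

move_arm(
  targets="0 0 -0.1 0;0 0 -0.08 0;0 0 0 0",
)

```text
time_s: 25.68
tcp_pos: [0.5801, 0.1892, 0.0865]
ee_rot: [[-0.928, -0.347, 0.133], [-0.347, 0.937, 0.024], [-0.133, -0.024, -0.991]]
wrist_force: [-0.0, 0.1, -1.4]
gripper_width: 0.568
gripper_force: 29.9
```

move_arm(
  targets="0 0 -0.04 0;0 0 0 0;0 0 0 0",
)

```text
time_s: 25.93
tcp_pos: [0.5804, 0.1894, 0.0857]
ee_rot: [[-0.928, -0.348, 0.133], [-0.348, 0.937, 0.024], [-0.133, -0.024, -0.991]]
wrist_force: [-0.6, -1.4, -0.1]
gripper_width: 0.568
gripper_force: 29.9
```

move_arm(
  targets="0 0 -0.06 0;0 0 0 0;0 0 0 0",
)

```text
time_s: 26.18
tcp_pos: [0.5817, 0.1899, 0.0857]
ee_rot: [[-0.927, -0.348, 0.137], [-0.348, 0.937, 0.025], [-0.137, -0.024, -0.99]]
wrist_force: [0.0, -0.5, 4.7]
gripper_width: 0.569
gripper_force: 29.9
```

move_arm(
  targets="0 0 0 0;0 0 0 0;0 0 0 0;0 0 0 0",
  gripper=56,
)

```text
time_s: 26.52
tcp_pos: [0.5798, 0.189, 0.0834]
ee_rot: [[-0.928, -0.347, 0.132], [-0.348, 0.937, 0.023], [-0.132, -0.024, -0.991]]
wrist_force: [0.5, 0.6, -1.0]
gripper_width: 0.635
gripper_force: 0.0
```

move_arm(
  targets="0 0 0.2 0;0 0 0.4 0;0 0 0.6 0;0 0 0.8 0;0 0 0.8 0;0 0 1 0;0 0 1 0",
  gripper=60,
)

```text
time_s: 27.1
tcp_pos: [0.5798, 0.189, 0.2056]
ee_rot: [[-0.928, -0.348, 0.133], [-0.348, 0.937, 0.024], [-0.133, -0.024, -0.991]]
wrist_force: [0.8, 1.2, 0.3]
gripper_width: 0.691
gripper_force: 0.0
```

```bash
python3 st.py; python3 - <<'E'
from h import *
c=cam("wrist");a=c["image"][100:400,80:460];cv2.imwrite("pics/w5.png",a)
E
```

```text
[  34.8   18.6  -12.1    4.1  -52.4 -106.6] [0.57984399 0.18902919 0.20556488] 
 [[-0.92819792 -0.34764402  0.13263584]
 [-0.34766899  0.93731708  0.02372697]
 [-0.13257038 -0.02409005 -0.9908808 ]]
rel handle (cab x,y) [-0.07397879  0.0495767 ] z 0.20556488483187413 tilt 7.743664540615557 zhead 10.142250639272506 yhead -159.65055281533407 F [0.78951136 1.20779595 0.32671074]
```

View pics/w5.png

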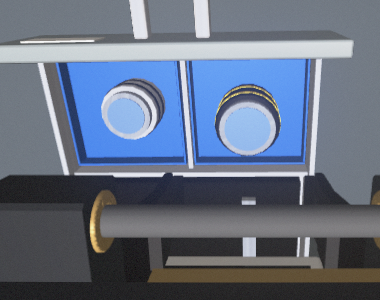

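move_arm(
  targets="-0.7 -0.5 0 0;-0.8 -0.5 0 0;-0.8 -0.6 0 0;-0.8 -0.6 0 0;-0.8 -0.6 0 0;-0.8 -0.6 0 0;-0.8 -0.6 0 0;-0.4 -0.34 0 0;0 0 0 0",
  gripper=20,
)

```text
time_s: 27.9
tcp_pos: [0.4307, 0.0793, 0.2044]
ee_rot: [[-0.928, -0.347, 0.133], [-0.347, 0.938, 0.024], [-0.133, -0.024, -0.991]]
wrist_force: [0.9, 0.2, 0.2]
gripper_width: 0.238
gripper_force: 0.0
```

move_arm(
  targets="0 0 -0.8 0;0 0 -0.8 0;0 0 -0.8 0;0 0 -0.8 0;0 0 -0.7 0;0 0 -0.3 0;0 0 0 0",
)

```text
time_s: 28.48
tcp_pos: [0.4326, 0.0807, 0.0973]
ee_rot: [[-0.929, -0.348, 0.13], [-0.348, 0.937, 0.022], [-0.129, -0.025, -0.991]]
wrist_force: [-1.1, -0.0, 0.3]
gripper_width: 0.233
gripper_force: 0.0
```

```bash
python3 st.py
```

```text
[  33.9   11.1  -43.2    6.5  -28.9 -108.9] [0.43255616 0.08066249 0.09733605] 
 [[-0.92851963 -0.34785238  0.12980761]
 [-0.34807952  0.9372144   0.02167512]
 [-0.12919731 -0.02505759 -0.99130226]]
rel handle (cab x,y) [-0.24989003 -0.00034609] z 0.09733604798324494 tilt 7.562338298482384 zhead 9.479723974181299 yhead -159.6373095148678 F [-1.09767519 -0.01183134  0.29320136]
```

move_arm(
  targets="0.37 0.14 0 0;0.37 0.14 0 0;0.37 0.14 0 0;0.37 0.14 0 0;0.22 0.08 0 0;0.1 0.04 0 0;0.1 0.04 0 0;0.1 0.04 0 0;0.1 0.04 0 0;0.1 0.04 0 0",
)

```text
time_s: 29.32
tcp_pos: [0.4875, 0.1016, 0.0987]
ee_rot: [[-0.928, -0.348, 0.132], [-0.348, 0.937, 0.023], [-0.132, -0.024, -0.991]]
wrist_force: [-0.1, 0.4, 0.2]
gripper_width: 0.229
gripper_force: 0.0
```

move_arm(
  targets="0.1 0.04 0 0;0.1 0.04 0 0;0.12 0.045 0 0;0.14 0.05 0 0;0.16 0.06 0 0;0.2 0.075 0 0;0.2 0.075 0 0;0.2 0.075 0 0;0.2 0.075 0 0;0.2 0.075 0 0",
)

```text
time_s: 30.15
tcp_pos: [0.5285, 0.1171, 0.0986]
ee_rot: [[-0.928, -0.348, 0.132], [-0.348, 0.937, 0.024], [-0.132, -0.024, -0.991]]
wrist_force: [-2.3, 0.7, 0.4]
gripper_width: 0.231
gripper_force: 0.9
```

```bash
python3 st.py
```

```text
[  31.1   19.6  -29.4    5.   -33.9 -104.6] [0.52854542 0.11713257 0.09856643] 
 [[-0.92828042 -0.3475677   0.13225789]
 [-0.34761015  0.93734409  0.02352098]
 [-0.13214628 -0.02414012 -0.99093623]]
rel handle (cab x,y) [-0.14720748  0.00019827] z 0.09856643358960585 tilt 7.720058759345941 zhead 10.08415147579989 yhead -159.65519212939 F [-2.28376089  0.67829129  0.37698754]
```

move_arm(
  targets="0.22 0.082 0 0;0.22 0.082 0 0;0.22 0.082 0 0;0.22 0.082 0 0;0.22 0.082 0 0;0.22 0.082 0 0;0.22 0.082 0 0;0.22 0.082 0 0;0.22 0.082 0 0;0.22 0.082 0 0",
)

```text
time_s: 30.98
tcp_pos: [0.5836, 0.1376, 0.0987]
ee_rot: [[-0.928, -0.348, 0.133], [-0.348, 0.937, 0.024], [-0.132, -0.024, -0.991]]
wrist_force: [-2.3, 0.9, -0.2]
gripper_width: 0.233
gripper_force: 0.9
```

move_arm(
  targets="0.2 0.075 0 0;0.2 0.075 0 0;0.2 0.075 0 0;0.2 0.075 0 0;0.2 0.075 0 0;0.2 0.075 0 0;0.18 0.067 0 0;0.15 0.056 0 0;0.1 0.037 0 0",
)

```text
time_s: 31.73
tcp_pos: [0.6245, 0.1529, 0.0988]
ee_rot: [[-0.928, -0.348, 0.133], [-0.348, 0.937, 0.024], [-0.133, -0.024, -0.991]]
wrist_force: [-1.7, 0.3, 0.4]
gripper_width: 0.23
gripper_force: 0.8
```

```bash
python3 st.py
```

```text
[  29.3   27.8  -14.5    3.9  -40.3 -101.7] [0.62449453 0.15288106 0.09875126] 
 [[-0.9281748  -0.34755785  0.13302286]
 [-0.34758808  0.93734644  0.02375248]
 [-0.13294386 -0.0241907  -0.99082831]]
rel handle (cab x,y) [-4.48152194e-02  8.07992217e-05] z 0.09875126382443661 tilt 7.765954022296361 zhead 10.124004417047404 yhead -159.65576804824417 F [-1.72497582  0.33958329  0.44029313]
```

move_arm(
  targets="0.12 0.045 0 0;0.12 0.045 0 0;0.12 0.045 0 0;0.12 0.045 0 0;0.1 0.037 0 0;0.06 0.022 0 0;0.04 0.015 0 0",
)

```text
time_s: 32.32
tcp_pos: [0.6411, 0.1591, 0.0987]
ee_rot: [[-0.928, -0.348, 0.133], [-0.348, 0.937, 0.024], [-0.133, -0.024, -0.991]]
wrist_force: [-2.4, 0.5, 0.1]
gripper_width: 0.232
gripper_force: 0.8
```

```bash
python3 st.py
```

```text
[  29.    29.3  -11.8    3.8  -41.6 -101.3] [0.64111416 0.15909925 0.09874287] 
 [[-0.92821902 -0.34754763  0.13274074]
 [-0.34758716  0.93734987  0.02363038]
 [-0.1326372  -0.02420481 -0.99086906]]
rel handle (cab x,y) [-2.70704182e-02  8.48865218e-05] z 0.09874286524678591 tilt 7.7486545042124035 zhead 10.093998553703926 yhead -159.65638577736306 F [-2.39424746  0.48720004  0.11352303]
```

move_arm(
  targets="0.06 0.022 0 0;0.06 0.022 0 0",
)

```text
time_s: 32.48
tcp_pos: [0.6439, 0.1601, 0.0988]
ee_rot: [[-0.928, -0.348, 0.132], [-0.348, 0.937, 0.024], [-0.132, -0.024, -0.991]]
wrist_force: [-1.6, 1.0, 0.4]
gripper_width: 0.234
gripper_force: 0.8
```

move_arm(
  targets="0.06 0.022 0 0;0.06 0.022 0 0",
)

```text
time_s: 32.65
tcp_pos: [0.6463, 0.161, 0.0986]
ee_rot: [[-0.929, -0.347, 0.131], [-0.348, 0.937, 0.023], [-0.131, -0.024, -0.991]]
wrist_force: [-5.6, -0.3, 2.5]
gripper_width: 0.232
gripper_force: 2.5
```

```bash
python3 st.py
```

```text
[  28.9   29.8  -10.9    3.7  -42.2 -101.1] [0.64628922 0.16096925 0.09855099] 
 [[-0.92851954 -0.34744252  0.13090132]
 [-0.34753479  0.9373878   0.0228839 ]
 [-0.13065614 -0.02424461 -0.99113126]]
rel handle (cab x,y) [-2.15682001e-02  2.41226502e-05] z 0.09855098604178877 tilt 7.636425531475355 zhead 9.916124029165962 yhead -159.66279020251565 F [-5.55206796 -0.25031599  2.45245488]
```

move_arm(
  targets="0.06 0.022 0 0;0 0 0 0",
)

```text
time_s: 32.82
tcp_pos: [0.6465, 0.1608, 0.0982]
ee_rot: [[-0.929, -0.347, 0.128], [-0.347, 0.937, 0.021], [-0.127, -0.025, -0.992]]
wrist_force: [-7.3, -0.5, 2.5]
gripper_width: 0.232
gripper_force: 3.0
```

move_arm(
  targets="-0.3 -0.1 0 0;-0.8 -0.3 0 0;-0.9 -0.35 0 0;-0.9 -0.35 0.5 0;-0.9 -0.35 1 0;0 0 1 0;0 0 0 0",
)

```text
time_s: 33.4
tcp_pos: [0.5561, 0.1265, 0.1676]
ee_rot: [[-0.926, -0.349, 0.145], [-0.349, 0.937, 0.029], [-0.146, -0.024, -0.989]]
wrist_force: [0.9, 0.9, 1.0]
gripper_width: 0.23
gripper_force: 0.0
```

```bash
python3 st.py; python3 - <<'E'
from h import *
c=cam("top");a=c["image"][100:350,140:540];cv2.imwrite("pics/t6.png",cv2.resize(a,None,fx=2,fy=2,interpolation=cv2.INTER_CUBIC))
E
```

```text
[  30.5   16.7  -21.     4.   -44.3 -102.7] [0.55605878 0.12649943 0.16761742] 
 [[-0.92587817 -0.34894835  0.14486083]
 [-0.34861019  0.93683288  0.02854966]
 [-0.14567275 -0.02406646 -0.98904007]]
rel handle (cab x,y) [-0.11815613 -0.00066343] z 0.16761742463066487 tilt 8.490612249826846 zhead 11.149157510954531 yhead -159.57081381901295 F [0.94738977 0.8569888  1.00512378]
```

View pics/t6.png

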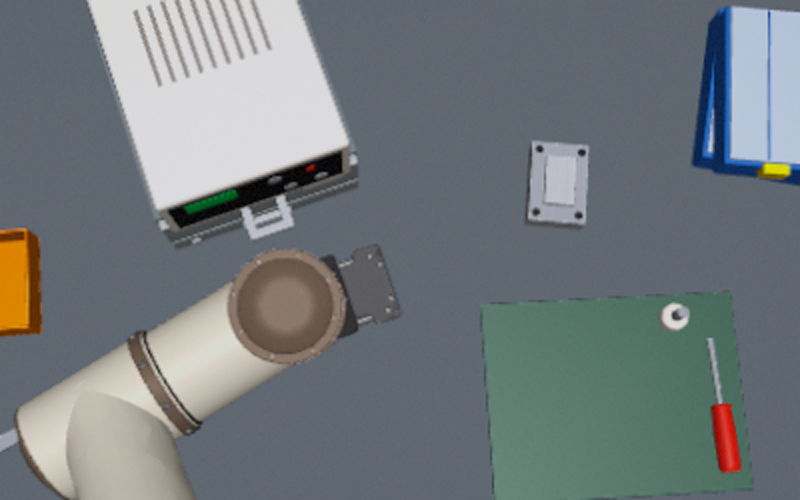

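```bash
python3 -c "
from station import *
print(finish_job())"
```

```text
the job is handed in; nothing more can be done
None
```

The job is handed in at about 33 s of the 61 s: the black lens was standing upright in the formerly empty tray when I let it go. I then pushed the drawer slowly to a firm stop and backed the arm off; I couldn't see either lens once the drawer was shut, and no verdict was returned.

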